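# Hold the amber guard of a blue-light viewing box half open

### The arm

A 7-joint arm with a two-finger parallel gripper is mounted at the origin on a cart in front of the work surface, level with it; the furniture and walls round the work are solid. World frame = base frame: x ahead of the robot, y to its left, z up, the work surface at z = 0. Lengths are in mm, angles in rad, forces in N, time in s.
With the tool pointing down it reaches from about 400 to 875 mm from the base axis. Payload 6.5 kg.
Tool frame: the origin (TCP) lies midway between the tips of the shut fingers; the grasp point (between the pads) lies 19 mm behind it; z points along the fingers, y is the line along which they close (so a half turn about z gives the same grasp; the last joint's range is limited). The gripper opens to 85 mm and grips with 20 to 120 N. Pads are 22 mm wide; open, the fingers measure 114 mm over their backs; the gripper's body (76 mm by 85 mm) begins 54 mm behind the grasp point. The pads swing forward as they close: fully open they stand 13 mm farther back than shut.
Start: joints at [1.095, 0.536, -0.004, 1.538, 0.003, 1.067, -0.071], TCP at [258.972, -596.174, 231.29] pointing down, gripper open.
Joint ranges: [-2.7, 2.7], [-0.37, 2.16], [-1.27, 1.26], [0.24, 2.4], [-1.31, 4.45], [0.19, 1.91], [-2.76, 2.76]. Speed limits (rad/s): [2.39, 2.39, 3.14, 3.14, 3.14, 3.14, 3.14].

### API

Orientations are given as a unit quaternion [x, y, z, w].
In Python, from plant import bot gives the robot as it stands.
- The arm moves only by the shell command python3 -m crank 'ROWS' [OPENING] [FORCE]. ROWS is a JSON object of lists of equal length, an entry for each row: "xyz": the shift along the world's x, y, z in m, a list of three; "spin": the turn about the world's z in degrees. A call has 1 to 10 rows; each row is the pose to reach, as a shift and turn from the pose commanded when the call began; what a row does not reach only later rows make up. A row lasts 1/12 s, in which the tool goes at most 41.7 mm and 7.16 degrees, less where a joint would pass 70% of its speed; a pose out of reach is approached as far as the arm can. A call with a gripper value outside its range is refused whole. OPENING is the finger opening in m, from 0 to 0.0854, set as the call begins (- or left out, the last holds). The fingers move at their own pace and stop on an object; FORCE is the grip in N (left out, the last holds). Time passes only in rows, so rows that repeat a pose let the fingers close. It gives the time, the measured TCP pose, the force, the opening and the grip force at its end, in the units of the state.
- bot.state(): the state, without advancing time (a new reading comes with each control period).
- bot.grab_frame(name): name is "scene" or "top" or "wrist"; returns (picture, depth): 400x640x3 uint8, blue, green, red; 400x640 float32, mm along the optical axis (not along the pixel's ray), 0 where there is no reading.
- bot.camera_info(name): a dict with "K" (3x3 intrinsics, pixels), "rvec" (rotation vector, rad) and "tvec" (3), from world to camera coordinates, as OpenCV has them; the wrist camera has in their place "hand_eye" (4x4, takes a point from camera to tool coordinates, whose origin is the TCP and whose axes are the flange's). Camera axes: x right, y down, z forward; pixel columns grow to the right and rows downward; lengths in mm; the calibration is good to about 2 mm. A picture is of the moment at which its call begins: read the wrist's pose just before it. camera_info takes no time and is no camera call.
- bot.finish_job(): hands the job in; it is judged then, once.
Trained networks look in the newest picture that a camera, given by its name, has taken for a name from the list of things; names that differ only in an ending like _2 or _b are one class to them, and where a whole thing is asked for, a point or a joint stands for the part that bears it (a point fixed in the world has none). Each returns a list of dicts, best first, with "confidence" (0 to 1); they miss things now and then, are a little off and sometimes report something else, mostly with a low value. They report only what shows in the picture. A call takes as long as a camera call.
- bot.recognise(camera, thing): "point" ([x, y, z] in mm, in the coordinates of the camera as it stood for that picture, good to about 4 mm: the middle of the surface that is visible of it).
- bot.masks_of(camera, thing): "pixels" (400x640 bool, what is visible of it).
The state is a dict: "time": time; "joint_positions": joint angles; "qvel": joint speeds; "joint_torque": joint torques, N m; "tcp_pos": TCP position; "orientation": TCP orientation; "wrist_force": force on the tool from outside, world axes, zero at the start; "ft_torque": the same for the moment, N m; "gripper_width": finger opening in mm; "gripper_force": force on a finger pad.
Only numpy, scipy, OpenCV 4.12 (cv2) and the standard library are available. Lean on these libraries where they do the work, as an engineer would, in place of code of your own. Each camera call takes 0.05 s, during which the arm holds its last target. There are 200 camera calls.

### The job

A colleague is about to pick the two sample tubes off the blue-light viewing box with both hands. With the amber guard down and still caught, press the blue lamp key fully in (the lamp only starts while the catch is shut); then slide the red catch fully aside to the right and lift the guard by its steel handle to 45 degrees from closed, so that hands fit under it but it still shields the eyes. The guard falls shut by itself, so finish while holding it there by the handle; never let it drop, never raise it past 60 degrees, and leave the tubes on the glass and the things round the box where they are.

Things in the scene. Friction and masses are not known exactly. Their poses are not given: they have to be found in the camera images.
- viewer: white blue-light viewing box, fixed, 250 x 240 x 55 mm (its x, y, z). Origin: centre of its underside; x points from its front ledge to its hinge at the back, y to its left. Yaw 0.05 to 0.5 rad, front roughly to the robot. Glass and dark front ledge are 55 mm above the bench. Ledge: x -0.125 to -0.070; the shut guard covers x -0.070 to 0.110, y -0.106 to 0.106, its top 87 mm above the bench
- lamp_key (a joint): travel of the lamp key: 0 = out, 0.005 m = fully in (about 5 N); it springs back
- lamp_key_top (a point): centre of the top of the round blue lamp key (22 mm across, rising 7 mm from a grey collar 38 mm across) on the left half of the front ledge, 17 mm above the ledge (72 mm above the bench); it is pressed straight down
- catch (a joint): travel of the catch: 0 shut (its tongue lies over a tab on the guard's front), 0.026 m fully aside; slides to the box's right (its -y) with about 1.2 N of friction and stays where it is left. May start up to 3 mm open
- catch_grip (a point): red thumb grip of the catch, on the right half of the front ledge: a block 14 x 14 mm, top 34 mm above the ledge (89 mm above the bench); the point is in its middle, 10 mm below its top. The guard's front skirt is 31 mm behind the point. Axes are the box's
- guard (a joint): angle of the clear amber guard (flat cover 180 mm long, 212 mm wide, panel 4 mm thick, skirts 26 mm deep at front and sides) about the hinge at its back edge: 0 shut, 0.785 = 45 degrees, stop at 1.4; the front rises. Weight and a light spring shut it from any angle; 1.5 to 3.5 N at the handle hold it. With the catch shut it lifts only about 0.01 rad
- guard_handle (a point): guard's handle: round steel bar 10 mm thick, 90 mm long, parallel to the hinge, a post at each end; point at the bar's middle, axes the box's when shut, turning with the guard. Shut, it is 155 mm in front of the hinge axis and 50 mm above it (121 mm above the bench). 29 mm clear under the bar; the panel reaches 25 mm in front of it. The bar may turn in the fingers, so the gripper may stay upright
- guard_hinge (a point): middle of the guard's hinge axis: 110 mm behind the middle of the box, 71 mm above the bench; the axis is level, along the box's y. It does not move with the guard
- tip_box: loose green pipette-tip box, 96 x 132 x 77 mm, standing to the left of the viewing box, origin at the centre of its underside. To be left alone
- timer: loose white timer with three keys, 55 x 70 x 18 mm, lying to the right of the viewing box, origin at the centre of its underside. To be left alone
- tube_a_center (a point): the left one of two clear microtubes lying loose on the glass under the guard, 15 x 47 x 16 mm, about 8 cm apart; the point is in its middle. To be left alone
- tube_b_center (a point): the right one of two clear microtubes lying loose on the glass under the guard, 15 x 47 x 16 mm, about 8 cm apart; the point is in its middle. To be left alone

How it is judged:
By the outcome, as a careful person would: the job done as asked, in the order asked, and still so for the second after the job is handed in, while the arm keeps its last pose, push and grip.
It also fails if it takes over 58 s, if anything falls off the work surface, if the arm or the gripper's body presses on something with over 40 N, if the wrist force passes 120 N, or if a joint passes its speed limit or range.

## Working session

There is one attempt and no reset: what is moved stays moved. The work goes in short steps, Python scripts to look and compute and a shell command to move; the robot and the scene stay as the last step left them, time stands still between calls to the robot, and variables do not carry over. Pictures are saved under pics/ and viewed, at most 10 in all, crops included, and the job is handed in when it is done.

```bash
mkdir -p pics; cat > h.py <<'E'
import numpy as np, cv2
from scipy.spatial.transform import Rotation as R
from plant import bot
def T(cam):
    i=bot.camera_info(cam); M=np.eye(4)
    if 'rvec' in i:
        M[:3,:3]=R.from_rotvec(np.ravel(i['rvec'])).as_matrix(); M[:3,3]=np.ravel(i['tvec']); return np.linalg.inv(M)
    s=bot.state(); M[:3,:3]=R.from_quat(s['orientation']).as_matrix(); M[:3,3]=s['tcp_pos']
    return M@np.array(i['hand_eye'])
def cloud(cam,depth,mask,M=None):
    K=np.array(bot.camera_info(cam)['K']); v,u=np.nonzero(mask&(depth>0)); z=depth[v,u]
    p=np.c_[(u-K[0,2])/K[0,0]*z,(v-K[1,2])/K[1,1]*z,z]; M=T(cam) if M is None else M
    return p@M[:3,:3].T+M[:3,3]
E
cat > look.py <<'E'
from h import *
for c in ['top','scene']:
    im,d=bot.grab_frame(c); cv2.imwrite(f'pics/{c}0.png',im); np.save(f'{c}0.npy',d); M=T(c)
    for n in ['viewer','lamp_key_top','catch_grip','guard_handle','guard','tip_box','timer']:
        for r in bot.recognise(c,n)[:2]:
            print(c,n,round(r['confidence'],2),(M[:3,:3]@np.array(r['point'])+M[:3,3]).round(1))
s=bot.state();print(s['time'],s['orientation'],s['wrist_force'])
E
python3 look.py
```

```text
top viewer 0.58 [556.4 305.7  86.4]
top lamp_key_top 0.48 [449.7 324.3  73.7]
top catch_grip 0.25 [585.1 306.7  86.6]
top guard_handle 0.84 [585.1 307.9  85.5]
top guard 0.91 [588.9 308.4  86.7]
top tip_box 0.6 [439.3 589.7  75.2]
top timer 0.65 [426.6 -20.6  11.6]
scene viewer 0.7 [538.8 337.9  86.4]
scene catch_grip 0.54 [492.9 231.4  70.8]
scene guard_handle 0.75 [575.8 332.9  86.7]
scene guard 0.84 [579.  329.7  87.2]
scene tip_box 0.83 [421.4 612.5  74.4]
scene timer 0.93 [428.  -13.4  16.2]
0.8 [ 9.79076188e-01  2.03494025e-01 -1.41960559e-05  8.02953567e-06] [0.17767793 0.32117084 0.45011687]
```

View pics/top0.png

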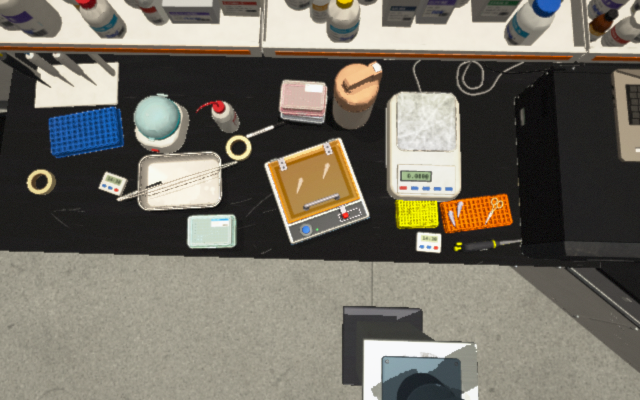

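View pics/scene0.png

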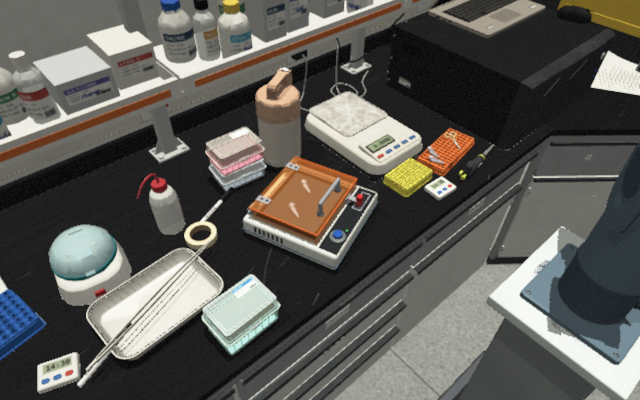

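The top view shows the box at about (317,190), with the blue key at (306,230), the red catch at (346,213) and the handle at (322,202). The scene view agrees: key at (338,235), catch at (360,198). Next I fit the box pose.

```bash
cat > fit0.py <<'E'
from h import *
im=cv2.imread('pics/top0.png'); d=np.load('top0.npy')
hsv=cv2.cvtColor(im,cv2.COLOR_BGR2HSV); roi=np.zeros(d.shape,bool); roi[135:250,258:375]=1
P=cloud('top',d,np.ones(d.shape,bool)&roi); print(P.shape)
# cover top
sel=(abs(P[:,2]-87)<5); r=cv2.minAreaRect(P[sel][:,:2].astype(np.float32)); print('top',r)
sel=(abs(P[:,2]-55)<6)|(abs(P[:,2]-87)<5); r=cv2.minAreaRect(P[sel][:,:2].astype(np.float32)); print('box',r)
h,s,v=[hsv[...,i] for i in range(3)]
for n,m in dict(blue=(h>95)&(h<125)&(s>120)&(v>80),red=((h<6)|(h>172))&(s>150)).items():
    q=cloud('top',d,m&roi); print(n,len(q),np.median(q,0),q[:,2].max() if len(q) else 0)
q=P[(P[:,2]>105)&(P[:,2]<135)]; print('bar',len(q),q.mean(0),q.min(0),q.max(0))
print(bot.camera_info('wrist'))
E
python3 fit0.py
```

```text
(13403, 3)
top ((570.5265502929688, 304.0117492675781), (218.76678466796875, 212.92816162109375), 20.917545318603516)
box ((568.7711791992188, 303.6552734375), (248.3448944091797, 238.5249481201172), 20.72789192199707)
blue 43 [451.81947837 330.73103204  71.80008621] 75.66870249430053
red 29 [492.13370503 221.23554493  86.14167671] 93.73657506838003
bar 132 [526.11303286 288.91666533 123.64216269] [506.53877951 242.86025055 105.5663146 ] [547.44826817 334.32244773 130.57432802]
{'K': array([[275.84001786,   0.        , 318.92515514],
       [  0.        , 275.84001786, 197.14371653],
       [  0.        ,   0.        ,   1.        ]]), 'hand_eye': array([[ 5.64157213e-04, -9.48018874e-01, -3.18213601e-01,
         8.14876313e+01],
       [ 9.99999652e-01,  7.30645901e-04, -4.03845365e-04,
         8.05427782e-01],
       [ 6.15354491e-04, -3.18213262e-01,  9.48018956e-01,
        -1.42677976e+02],
       [ 0.00000000e+00,  0.00000000e+00,  0.00000000e+00,
         1.00000000e+00]])}
```

```bash
python3 -m crank '{"xyz":[[0.02,0.04,0.01],[0.04,0.075,0.02],[0.06,0.11,0.03],[0.08,0.145,0.04],[0.1,0.18,0.05],[0.12,0.215,0.06],[0.135,0.25,0.07],[0.15,0.285,0.08],[0.15,0.32,0.08],[0.15,0.36,0.08]],"spin":[0,0,0,0,0,0,0,0,0,0]}'
```

```text
time: 1.63
tcp_pos: [409.9, -235.0, 312.1]
orientation: [0.979, 0.204, 0.001, 0.001]
wrist_force: [0.4, -0.6, 0.8]
gripper_width: 85.2
gripper_force: 0.0
```

```bash
python3 -m crank '{"xyz":[[0,0.04,0],[0,0.08,0],[0,0.12,0],[0,0.16,0],[0,0.2,0],[0,0.24,0],[0,0.28,0],[0,0.32,0],[0.01,0.36,0],[0.02,0.4,0]],"spin":[0,0,0,0,0,0,0,0,0,0]}'; python3 -m crank '{"xyz":[[0.01,0.035,0],[0.02,0.07,0],[0.03,0.1,0],[0.03,0.1,0],[0.03,0.1,0]],"spin":[0,0,0,0,0]}';python3 -c "
from h import *
s=bot.state();print(s['joint_positions'],s['qvel'],s['orientation'])
M=T('wrist'); im,d=bot.grab_frame('wrist'); cv2.imwrite('pics/w1.png',im); np.savez('w1.npz',d=d,M=M)"
```

```text
time: 2.47
tcp_pos: [428.8, 165.6, 311.8]
orientation: [0.979, 0.203, 0.001, 0.0]
wrist_force: [1.5, -1.2, -0.3]
gripper_width: 85.3
gripper_force: 0.0
time: 2.88
tcp_pos: [458.6, 265.6, 311.0]
orientation: [0.979, 0.205, -0.0, -0.0]
wrist_force: [0.6, 0.3, -0.5]
gripper_width: 85.4
gripper_force: 0.0
[-0.10902041  0.31078601 -0.6177514   1.73384833  0.19317139  1.15880388
 -1.93989517] [ 0.03799876 -0.03375492  0.02927552  0.04001734 -0.00016084  0.00620955
  0.01170214] [ 9.78765092e-01  2.04984153e-01 -3.85486077e-04 -4.93367076e-04]
```

View pics/w1.png

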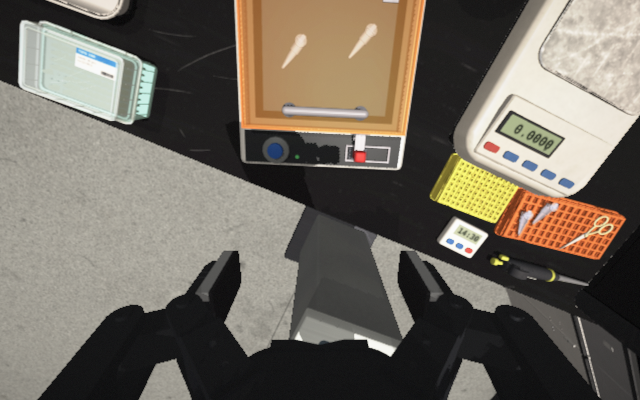

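The wrist view shows the whole ledge: key (275,150), red catch grip (360,156) and steel bar (325,111). I refine the pose from it.

```bash
cat > fit1.py <<'E'
from h import *
im=cv2.imread('pics/w1.png'); z=np.load('w1.npz'); d=z['d'];M=z['M']
h,s,v=cv2.split(cv2.cvtColor(im,cv2.COLOR_BGR2HSV)); roi=np.zeros(d.shape,bool); roi[0:175,228:430]=1
P=cloud('wrist',d,roi,M)
sel=(abs(P[:,2]-87)<6); print('guard',cv2.minAreaRect(P[sel][:,:2].astype(np.float32)),np.median(P[sel][:,2]))
sel=(abs(P[:,2]-55)<8)|(abs(P[:,2]-87)<6); print('box',cv2.minAreaRect(P[sel][:,:2].astype(np.float32)))
low=roi.copy(); low[:130]=0
def bx(q,c=(569,303.7),a=20.7):
    a=np.radians(a); e=np.asarray(q)[:2]-c; return np.array([e[0]*np.cos(a)+e[1]*np.sin(a),-e[0]*np.sin(a)+e[1]*np.cos(a)])
for n,m in dict(blue=(h>95)&(h<125)&(s>120)&(v>80),red=((h<6)|(h>172))&(s>150)).items():
    q=cloud('wrist',d,m&low,M); q=q[q[:,2]>np.median(q[:,2])-4]; mid=(q.min(0)+q.max(0))/2; print(n,len(q),q.mean(0),mid,bx(q.mean(0)))
q=P[(P[:,2]>113)&(P[:,2]<135)]; vx,vy,x0,y0=cv2.fitLine(q[:,:2].astype(np.float32),cv2.DIST_HUBER,0,.1,.1).ravel()
r=cv2.minAreaRect(q[:,:2].astype(np.float32));print('bar',len(q),q.mean(0),q[:,2].max(),np.degrees(np.arctan2(vy,vx)),r,bx(r[0]))
E
python3 fit1.py; python3 -m crank '{"xyz":[[0,0,0],[0,0,0],[0,0,0],[0,0,0],[0,0,0],[0,0,0],[0,0,0],[0,0,0],[0,0,0],[0,0,0]],"spin":[7,14,21,28,35,42,49,56,63,70]}' 0;  python3 -m crank '{"xyz":[[0,0,0],[0,0,0],[0,0,0],[0,0,0]],"spin":[7,14,17.5,17.5]}'; python3 -c "
from h import *
s=bot.state();print(s['joint_positions'],R.from_quat(s['orientation']).as_matrix().round(3))"
```

```text
guard ((557.24267578125, 300.28173828125), (188.53956604003906, 213.23451232910156), 21.081798553466797) 87.18403121552313
box ((554.1495361328125, 299.37213134765625), (216.03680419921875, 239.9044952392578), 20.968570709228516)
blue 174 [453.17628464 330.12294729  72.1146651 ] [452.94854152 330.0375727   71.79740816] [-99.006756    65.65795802]
red 108 [494.80384534 222.5472709   88.46229273] [494.56931267 222.4295992   87.69538534] [-98.09179823 -49.68736184]
bar 771 [528.24887425 289.35335063 125.07310901] 127.94743095531214 -69.19076 ((528.2117919921875, 289.1285095214844), (9.999671936035156, 98.70757293701172), 20.996868133544922) [-43.30574103   0.78679167]
time: 3.77
tcp_pos: [459.2, 261.7, 311.3]
orientation: [0.684, 0.729, -0.0, 0.001]
wrist_force: [-0.1, 1.0, 0.3]
gripper_width: 0.0
gripper_force: 0.0
time: 4.1
tcp_pos: [459.2, 261.8, 311.2]
orientation: [0.567, 0.824, -0.001, 0.001]
wrist_force: [-0.1, 0.1, -0.0]
gripper_width: 0.1
gripper_force: 0.0
[ 0.10775284  0.37900098 -0.90745515  1.7262052   0.32031331  1.19412895
 -0.51957272] [[-0.358  0.934  0.   ]
 [ 0.934  0.358 -0.002]
 [-0.002 -0.    -1.   ]]
```

```bash
python3 -m crank '{"xyz":[[-0.003,0.034,-0.01],[-0.006,0.068,-0.03],[-0.006,0.068,-0.07],[-0.006,0.068,-0.11],[-0.006,0.068,-0.15],[-0.006,0.068,-0.19],[-0.006,0.068,-0.215],[-0.006,0.068,-0.23],[-0.006,0.068,-0.23],[-0.006,0.068,-0.23]],"spin":[0,0,0,0,0,0,0,0,0,0]}'; python3 -c "
from h import *
M=T('wrist'); im,d=bot.grab_frame('wrist'); cv2.imwrite('pics/w2.png',im); np.savez('w2.npz',d=d,M=M)"
```

```text
time: 4.93
tcp_pos: [453.4, 331.6, 81.9]
orientation: [0.567, 0.824, 0.0, 0.0]
wrist_force: [0.3, -0.0, 0.8]
gripper_width: -0.4
gripper_force: 0.0
```

View pics/w2.png

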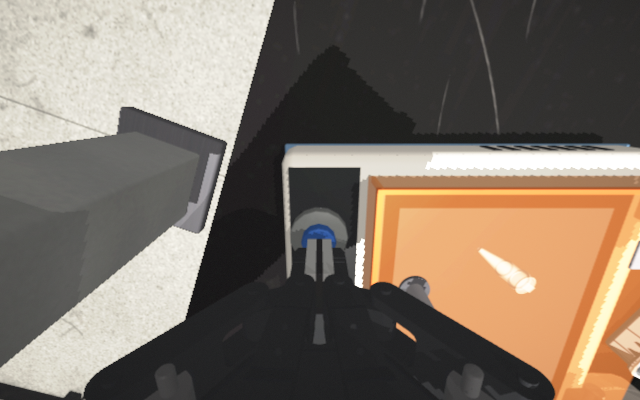

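The shut fingertips (319,245) are over the blue key (318,232). I press straight down in small steps.

```bash
python3 -m crank '{"xyz":[[0,0,-0.005],[0,0,-0.008],[0,0,-0.010],[0,0,-0.012],[0,0,-0.013],[0,0,-0.013]],"spin":[0,0,0,0,0,0]}'
```

```text
time: 5.48
tcp_pos: [453.6, 332.0, 68.7]
orientation: [0.567, 0.824, 0.0, 0.0]
wrist_force: [1.4, -0.6, 4.2]
gripper_width: 0.2
gripper_force: 1.9
```

```bash
python3 -m crank '{"xyz":[[0,0,-0.001],[0,0,-0.002],[0,0,-0.003],[0,0,-0.003],[0,0,-0.003]],"spin":[0,0,0,0,0]}'
```

```text
time: 5.9
tcp_pos: [453.6, 332.1, 66.9]
orientation: [0.567, 0.824, 0.0, 0.001]
wrist_force: [-1.4, -4.3, 18.3]
gripper_width: 0.2
gripper_force: 9.0
```

```bash
python3 -m crank '{"xyz":[[0,0,0.01],[0,0,0.035],[0.011,-0.03,0.035],[0.022,-0.06,0.035],[0.03,-0.082,0.035],[0.03,-0.082,0.035],[0.03,-0.082,0.035]],"spin":[0,0,0,0,0,0,0]}'; cat > see.py <<'E'
import sys
from h import *
c,f=sys.argv[1:3]
M=T(c); im,d=bot.grab_frame(c); np.savez(f+'.npz',d=d,M=M); 
if len(sys.argv)>3:
    a=list(map(int,sys.argv[3:])); im=cv2.resize(im[a[1]:a[3],a[0]:a[2]],None,fx=4,fy=4)
cv2.imwrite(f'pics/{f}.png',im)
E
python3 see.py scene s2 230 140 400 280
```

```text
time: 6.48
tcp_pos: [483.1, 248.1, 99.8]
orientation: [0.568, 0.823, -0.001, -0.0]
wrist_force: [0.0, 1.4, -0.9]
gripper_width: 0.0
gripper_force: 0.0
```

View pics/s2.png

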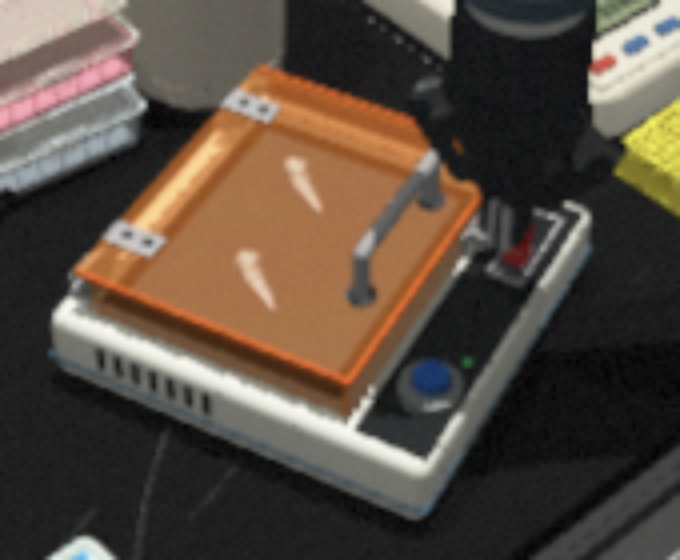

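The fingers are left of the red grip (520,250), and the key has sprung back out. It bottomed at 18 N, so the press was complete. Next I lower and push the catch to the right.

```bash
python3 -m crank '{"xyz":[[0,0,-0.015],[0,0,-0.03],[0.0018,-0.0047,-0.03],[0.0036,-0.0093,-0.03],[0.0054,-0.014,-0.03],[0.0071,-0.0187,-0.03],[0.0089,-0.0234,-0.03],[0.0107,-0.028,-0.03],[0.0107,-0.028,-0.03],[0.0107,-0.028,-0.03]],"spin":[0,0,0,0,0,0,0,0,0,0]}'
```

```text
time: 7.37
tcp_pos: [494.2, 221.2, 70.5]
orientation: [0.567, 0.824, 0.0, 0.0]
wrist_force: [0.0, 1.1, -0.5]
gripper_width: 0.1
gripper_force: 0.0
```

```bash
python3 -m crank '{"xyz":[[0.0011,-0.0028,0],[0.0021,-0.0056,0],[0.0025,-0.0065,0],[0.0029,-0.0075,0],[0.0029,-0.0075,0]],"spin":[0,0,0,0,0]}';python3 -m crank '{"xyz":[[0.0004,-0.0009,0],[0.0007,-0.0019,0],[0.0007,-0.0019,0]],"spin":[0,0,0]}'
```

```text
time: 7.78
tcp_pos: [496.5, 215.1, 70.4]
orientation: [0.566, 0.824, 0.001, -0.0]
wrist_force: [-1.0, 3.1, 1.5]
gripper_width: -0.1
gripper_force: 1.5
time: 8.03
tcp_pos: [496.5, 215.0, 70.5]
orientation: [0.566, 0.825, 0.001, -0.001]
wrist_force: [-2.4, 7.7, -0.4]
gripper_width: -0.3
gripper_force: 3.7
```

```bash
python3 -m crank '{"xyz":[[-0.002,0.006,0],[-0.002,0.006,0.03],[-0.002,0.006,0.07],[-0.002,0.006,0.11],[0.008,0.03,0.13],[0.02,0.055,0.13],[0.031,0.076,0.13],[0.031,0.076,0.13],[0.031,0.076,0.13]],"spin":[0,0,0,0,0,0,0,0,0]}' 0.045; python3 see.py top t3; python3 see.py wrist w3; python3 - <<'E'
from h import *
im=cv2.imread('pics/t3.png'); d=np.load('t3.npz')['d']
h,s,v=cv2.split(cv2.cvtColor(im,cv2.COLOR_BGR2HSV)); roi=np.zeros(d.shape,bool); roi[195:235,325:375]=1
q=cloud('top',d,roi&((h<6)|(h>172))&(s>150)); print(len(q),np.median(q,0) if len(q) else 0)
E
```

```text
time: 8.78
tcp_pos: [528.0, 288.8, 199.9]
orientation: [0.566, 0.824, -0.001, -0.0]
wrist_force: [-0.5, 0.8, -0.8]
gripper_width: 45.1
gripper_force: 0.0
16 [498.30098788 201.9459506   87.02980712]
```

View pics/w3.png

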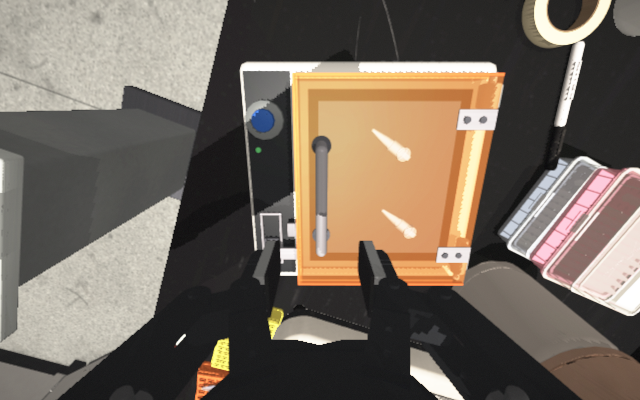

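The wrist view shows the bar (322,195) between the finger lines. The catch is partly hidden by the left finger (265,265), so I measure its travel from the other cameras.

```bash
python3 see.py scene s3; python3 - <<'E'
from h import *
a=np.radians(20.9);e=np.array([[np.cos(a),np.sin(a)],[-np.sin(a),np.cos(a)]])
for c,A,B,r in [('top',('top0.png','top0.npy'),('t3.png','t3.npz'),(325,195,375,235)),('scene',('scene0.png','scene0.npy'),('s3.png','s3.npz'),(340,185,380,220))]:
    for f,g in (A,B):
        im=cv2.imread('pics/'+f); d=np.load(g); d=d if g.endswith('npy') else d['d']
        h,s,v=cv2.split(cv2.cvtColor(im,cv2.COLOR_BGR2HSV)); roi=np.zeros(d.shape,bool); roi[r[1]:r[3],r[0]:r[2]]=1
        m=roi&((h<6)|(h>172))&(s>150)&(v>60)
        q=cloud(c,d,m); b=(q[:,:2]-[569,303.7])@e.T; k=q[:,2]>83
        print(c,len(q),b[k].mean(0),b[k].min(0),b[k].max(0))
E
cd pics; python3 -c "
import cv2;a=cv2.imread('s3.png')[170:240,310:400];b=cv2.imread('scene0.png')[170:240,310:400];cv2.imwrite('cmp.png',cv2.resize(cv2.hconcat([b,a]),None,fx=4.4,fy=4.4,interpolation=2))"
```

```text
top 29 [-101.06693107  -49.96738176] [-107.18285747  -57.47483479] [-94.89926987 -42.9061116 ]
top 16 [-108.72393198  -64.22696762] [-144.59406056  -77.94898073] [-96.15494892 -14.95980908]
scene 62 [-98.92165532 -47.27685699] [-105.5077518  -53.6772899] [-91.50071877 -39.75382743]
scene 64 [-98.77202565 -71.95086927] [-104.11383712  -80.75092313] [-91.46178905 -64.79824651]
```

View pics/cmp.png

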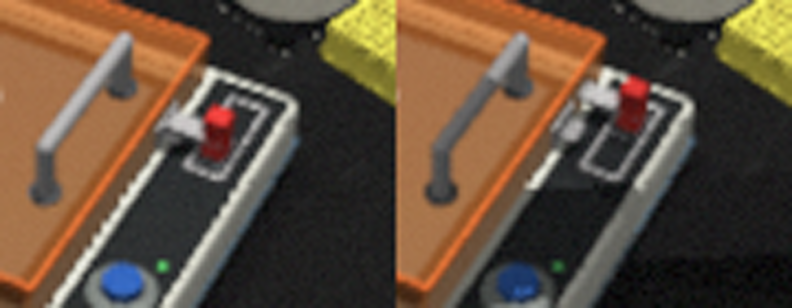

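The comparison shows the catch displaced about 25 mm (from its starting offset to the end stop), with its tongue clear of the guard's tab. Next I grasp the bar.

```bash
python3 -m crank '{"xyz":[[0,0,-0.03],[0,0,-0.06],[0,0,-0.08],[0,0,-0.093],[0,0,-0.093],[0,0,-0.093]],"spin":[0,0,0,0,0,0]}' 0.045; python3 -m crank '{"xyz":[[0,0,0],[0,0,0],[0,0,0],[0,0,0],[0,0,0],[0,0,0],[0,0,0],[0,0,0]],"spin":[0,0,0,0,0,0,0,0]}' 0 45
```

```text
time: 9.43
tcp_pos: [528.2, 287.9, 107.4]
orientation: [0.567, 0.824, -0.0, -0.0]
wrist_force: [0.7, 0.1, -0.0]
gripper_width: 45.3
gripper_force: 0.0
time: 10.1
tcp_pos: [529.2, 289.0, 108.7]
orientation: [0.567, 0.824, 0.001, 0.001]
wrist_force: [-0.9, -0.9, 6.7]
gripper_width: 7.6
gripper_force: 44.2
```

The reading is 7.6 mm on a 10 mm bar, so I take a deeper grip to be safe.

```bash
python3 -m crank '{"xyz":[[0,0,0],[0,0,0],[0,0,0],[0,0,-0.002],[0,0,-0.004],[0,0,-0.004]],"spin":[0,0,0,0,0,0]}' 0.03; python3 -m crank '{"xyz":[[0,0,0],[0,0,0],[0,0,0],[0,0,0],[0,0,0],[0,0,0],[0,0,0]],"spin":[0,0,0,0,0,0,0]}' 0 45
```

```text
time: 10.6
tcp_pos: [527.9, 288.1, 102.6]
orientation: [0.567, 0.824, -0.001, -0.0]
wrist_force: [0.5, 0.5, -0.9]
gripper_width: 30.1
gripper_force: 0.0
time: 11.18
tcp_pos: [529.2, 288.8, 103.3]
orientation: [0.567, 0.824, 0.001, 0.0]
wrist_force: [4.2, 1.9, -4.9]
gripper_width: 8.2
gripper_force: 43.8
```

```bash
python3 -m crank '{"xyz":[[0.0022,0.0008,0.0067],[0.0046,0.0018,0.0133],[0.0073,0.0028,0.0198],[0.0103,0.0039,0.0262],[0.0103,0.0039,0.0262]],"spin":[0,0,0,0,0]}'
```

```text
time: 11.6
tcp_pos: [539.5, 292.7, 130.2]
orientation: [0.567, 0.824, 0.001, 0.0]
wrist_force: [4.2, 2.7, -7.5]
gripper_width: 8.2
gripper_force: 43.8
```

```bash
python3 -m crank '{"xyz":[[0.0032,0.0013,0.0062],[0.0067,0.0026,0.0122],[0.0105,0.004,0.0181],[0.0145,0.0056,0.0238],[0.0187,0.0072,0.0293],[0.023,0.0088,0.0346],[0.0276,0.0106,0.0397],[0.0325,0.0125,0.0446],[0.0325,0.0125,0.0446]],"spin":[0,0,0,0,0,0,0,0,0]}'
```

```text
time: 12.35
tcp_pos: [571.0, 304.8, 175.4]
orientation: [0.567, 0.824, -0.001, -0.0]
wrist_force: [-4.8, -3.0, 1.6]
gripper_width: 8.3
gripper_force: 44.2
```

```bash
python3 -m crank '{"xyz":[[0.005,0.0019,0.0047],[0.0102,0.0038,0.0091],[0.0156,0.0059,0.0132],[0.0211,0.008,0.0171],[0.0268,0.0102,0.0208],[0.0327,0.0124,0.0242],[0.0327,0.0124,0.0242],[0.0327,0.0124,0.0242]],"spin":[0,0,0,0,0,0,0,0]}'; python3 see.py scene s4; python3 - <<'E'
from h import *
s=bot.state(); print(s['joint_positions'])
p=np.array(s['tcp_pos']); a=np.radians(20.9)
b=np.array([[np.cos(a),np.sin(a)],[-np.sin(a),np.cos(a)]])@(p[:2]-[569,303.7])
for off in (17,19): print(b, np.degrees(np.arctan2(p[2]+off-71,110-b[0])-np.arctan2(50,155)), np.hypot(p[2]+off-71,110-b[0]))
bot.recognise; m=bot.masks_of('scene','guard')[0]; q=cloud('scene',np.load('s4.npz')['d'],m['pixels'])
x=(q[:,:2]-[569,303.7])@np.array([np.cos(a),np.sin(a)]); k=abs(q[:,2]-np.median(q[:,2]))<60
l=cv2.fitLine(np.c_[x,q[:,2]][k].astype(np.float32),cv2.DIST_HUBER,0,.1,.1).ravel(); print(m['confidence'],len(q),l,np.degrees(np.arctan2(l[1],l[0])))
im=cv2.imread('pics/s4.png'); cv2.imwrite('pics/s4c.png',cv2.resize(im[90:290,200:440],None,fx=2.5,fy=2.5))
E
```

```text
time: 13.02
tcp_pos: [603.6, 317.4, 200.4]
orientation: [0.567, 0.824, -0.0, 0.0]
wrist_force: [-8.0, -3.6, 8.5]
gripper_width: 8.3
gripper_force: 45.4
[-0.08088667  0.74781624 -0.7673292   1.43761292  0.53807205  1.1733864
 -0.55759684]
[36.97865876  0.41321811] 45.59739385208102 163.51555186586214
[36.97865876  0.41321811] 45.90695968933048 165.30746084100036
0.69 3103 [  0.7717675  -0.6359048  25.935442  172.05457  ] -39.487125
```

View pics/s4c.png

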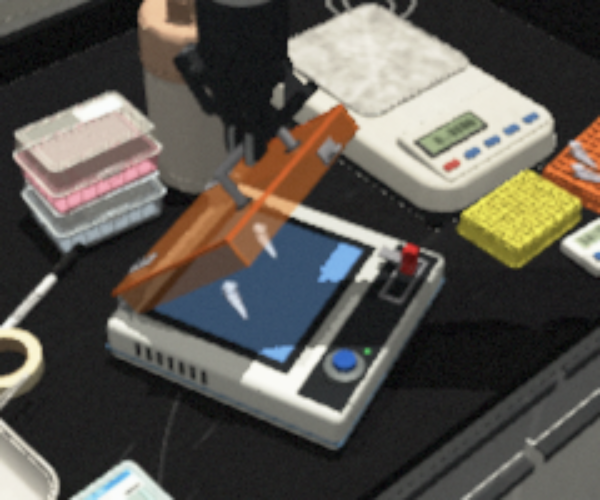

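The guard is up, the lit blue glass shows, and both tubes are in place at (265,240) and (235,300). I cross-check the angle with the top camera.

```bash
python3 -m crank '{"xyz":[[-0.0004,-0.0002,0.0008],[-0.0004,-0.0002,0.0008],[-0.0004,-0.0002,0.0008]],"spin":[0,0,0]}'; python3 see.py top t5; python3 see.py wrist w5; python3 - <<'E'
from h import *
a=np.radians(20.9);e=np.array([[np.cos(a),np.sin(a)],[-np.sin(a),np.cos(a)]])
for c,f in (('top','t5'),('wrist','w5')):
    z=np.load(f+'.npz'); q=cloud(c,z['d'],np.ones(z['d'].shape,bool),z['M']); b=(q[:,:2]-[569,303.7])@e.T
    for side in ((40,100),(-100,-40)):
        k=(b[:,1]>side[0])&(b[:,1]<side[1])&(b[:,0]>0)&(b[:,0]<100)&(q[:,2]>85)&(q[:,2]<215)
        x,h=b[k,0],q[k,2]
        best=max(((np.sum(abs((x-110)*np.sin(t)+(h-71)*np.cos(t)-16)<3),np.degrees(t)) for t in np.radians(np.arange(30,60,.5))),default=0)
        print(c,side,k.sum(),best)
s=bot.state(); p=np.array(s['tcp_pos']); b=e@(p[:2]-[569,303.7]); print(s['time'],s['qvel'].round(3),np.degrees(np.arctan2(p[2]+18-71,110-b[0])-np.arctan2(50,155)))
E
```

```text
time: 13.37
tcp_pos: [603.0, 317.1, 200.1]
orientation: [0.566, 0.824, -0.0, 0.0]
wrist_force: [-5.3, -3.0, 4.0]
gripper_width: 8.2
gripper_force: 45.0
top (40, 100) 636 (np.int64(594), np.float64(44.0))
top (-100, -40) 38 (np.int64(24), np.float64(44.5))
wrist (40, 100) 15288 (np.int64(14648), np.float64(45.0))
wrist (-100, -40) 1256 (np.int64(1200), np.float64(45.5))
13.4667 [ 0.001 -0.001  0.     0.001 -0.001  0.002  0.   ] 45.5996818874381
```

The angle agrees at 45 degrees to within about 1 degree, steady and with low force. I hand in.

```bash
python3 -c "
from plant import bot
print(bot.finish_job())"
```

```text
the job is handed in; nothing more can be done
None
```

I pressed the lamp key fully in with the guard still caught, slid the catch fully aside, and raised the guard. I handed the job in with the gripper holding it by its handle at about 45 degrees (the readings ranged from 44 to 46), and the tubes and nearby things looked undisturbed in the last picture.

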